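# Show a welded post to the inspection camera

### The job

Wake the low inspection camera by pressing the large power key on its key box, and then the small lamp key at the other end, one at a time, leaving the middle key alone. Then take the post with the square stem and oblong foot off the rest plate and present it to the camera, which looks up at a slant: the underside of its foot facing the lens squarely and centred on it, 100 mm away from the glass, with the long side of the foot parallel to the camera's hinge pin. Finish while still holding the post motionless there in the air; do not touch the camera with it, do not shift the camera, and do not disturb the two other posts, the hammer or the brush.

Things in the scene. Friction and masses are not known exactly. Their poses are not given: they have to be found in the camera images.
- post: The post to present, bare steel, about 0.33 kg, standing upright on the rest plate: an oblong foot 50 x 80 mm, 6 mm thick, with a 14 mm square bar rising from its middle; 100 mm tall in all. Origin: centre of the foot's underside. z runs up along the stem, y along the foot's long (80 mm) side, x along its short side; the stem's faces are square to x and y.
- post_top (a point): Centre of the top end of the square stem, 100 mm above the underside of the foot; axes as post.
- rest_plate: Fixed flat grey-painted plate on which the three posts stand in a row along its x, about 95 mm apart, in any order; 300 (x) x 120 (y) mm, 8 mm thick, with a fence 22 mm high (above the table) along its +y edge. Origin: centre of the underside; the posts stand at z = 8 mm.
- round_post: Bystander on the rest plate: round foot 64 mm across, 18 mm round stem, 70 mm tall. Origin: centre of the underside, z up.
- tube_socket: Bystander on the rest plate: square foot 60 x 60 mm with a short open tube 34 mm across, 40 mm tall in all. Origin: centre of the underside, z up.
- key_box: Fixed grey box on the table, the camera's key box, 90 (x) x 180 (y) mm, 30 mm high, with three round spring keys in a row along its y: power at y = +55 mm, shutter in the middle, lamp at y = -55 mm. Each key sits in a black collar 8 mm wider in radius than the key and 12 mm high; the key stands 10 mm above the collar, its top 52 mm above the table. Origin: centre of the underside, z up.
- power_top (a point): Centre of the top of the power key, the largest (36 mm across), at one end of the row.
- shutter_top (a point): Centre of the top of the shutter key (24 mm across), in the middle of the row; not to be pressed.
- lamp_top (a point): Centre of the top of the lamp key (24 mm across), at the other end of the row from power.
- power (a joint): Travel of the power key, m: 0 up, 0.006 fully down (5 N); springs back. Counts as pressed above 0.004.
- shutter (a joint): Travel of the shutter key, m: 0 up, 0.006 fully down.
- lamp (a joint): Travel of the lamp key, m: 0 up, 0.006 fully down (5 N); springs back. Counts as pressed above 0.004.
- cam_stand: Fixed stand of the camera: base 90 (x) x 100 (y) mm, 12 mm thick, with two cheeks 80 mm high at y = +/-40 mm that carry the camera head on a hinge pin along y, 65 mm above the table. Origin: centre of the underside, z up; its -x side faces roughly towards the robot.
- cam_head (a joint): Tilt of the camera head about the hinge pin, rad: 0 looks straight up, positive leans towards the stand's -x side; stiff, stays as found (0.15 to 0.45). Not to be moved.
- lens (a point): Centre of the lens glass at the front of the camera head, 45 mm from the hinge pin (head: 50 x 66 x 50 mm box round the pin with a black lens barrel 48 mm across). z points out of the lens along the line of sight (upwards, slanting towards the robot), y is parallel to the hinge pin, x is square to both. The post's foot belongs at z = +100 mm here, underside towards the lens.
- hammer: Bystander: hammer lying on the table beyond the work, 260 mm long. Origin: middle of its length, on the underside.
- brush: Bystander: flat brush lying on the table near the robot, 200 mm long, 42 mm wide. Origin: middle of its length, on the underside.
There are look-alikes about, which are no part of the job. Leave any green look-alike of the post alone.

How it is judged:
On the way, in this order (a step that is already met when the one before it is completed fails the run):
1. the power key is pressed, the lamp key up (value of joint power above 0.004 m and value of joint lamp below 0.002 m), for 0.05 s.
2. then the lamp key is pressed, the power key up again (value of joint lamp above 0.004 m and value of joint power below 0.002 m), for 0.05 s.
3. then the post is lifted clear of the rest plate in the fingers (height (world z) of post above 0.05 m and contact force between the fingers and post above 1 N), for 0.2 s.
At the end, for the whole second after the job is handed in: Post held still in the fingers in the air, touching nothing else: underside centre 100 +/- 15 mm before the lens, within 15 mm of its axis in x and y, stem away from the lens within 0.14 rad of the axis, foot's long side within 0.17 rad of the pin; keys up; lens moved under 10 mm (x of post in the frame of lens between -0.015 and 0.015 m and y of post in the frame of lens between -0.015 and 0.015 m and z of post in the frame of lens between 0.085 and 0.115 m and z of post_top in the frame of lens above 0.17 m and angle between the z axis of post and the z axis of lens, either way round below 0.14 rad and angle between the y axis of post and the y axis of lens, either way round below 0.17 rad and height (world z) of post above 0.12 m and contact force between the fingers and post above 1 N and contact force between post and cam_stand below 0.2 N and contact force between post and key_box below 0.2 N and contact force between post and rest_plate below 0.2 N and linear speed of post below 0.02 m/s and angular speed of post below 0.15 rad/s and value of joint each of power, lamp below 0.002 m and distance of lens from where it was at the start of the episode below 0.01 m); the arm keeps its last pose, push and grip.
It fails at once if the middle (shutter) key is pressed (value of joint shutter above 0.003 m).
It fails at once if power and lamp keys are pressed together (value of joint each of power, lamp above 0.003 m).
It fails at once if the post strikes the camera, or the camera head is shifted (contact force between post and cam_stand above 2 N or distance of lens from where it was at the start of the episode above 0.015 m).
It fails at once if one of the other posts is shifted more than 30 mm or tipped over (distance of any of round_post, tube_socket from where it was at the start of the episode above 0.03 m or angle between any of round_post, tube_socket's own z axis and vertical above 0.5 rad).
It fails at once if the hammer or the brush is shifted more than 30 mm (distance of any of hammer, brush from where it was at the start of the episode above 0.03 m).
It also fails if it takes over 64 s, if anything falls off the work surface, if the arm or the gripper's body presses on something with over 40 N, if the wrist force passes 120 N, or if a joint passes its speed limit or range.

### The arm

A 7-joint arm with a two-finger parallel gripper is mounted at the origin on the work surface. World frame = base frame: x ahead of the robot, y to its left, z up, the work surface at z = 0. Lengths are in m, angles in rad, forces in N, time in s.
With the tool pointing down it reaches from about 0.425 to 0.825 m from the base axis. Payload 3.6 kg.
Tool frame: the origin (TCP) lies midway between the tips of the shut fingers; the grasp point (between the pads) lies 19 mm behind it; z points along the fingers, x is the direction in which the jaws open and shut, and the axes are right-handed (so a half turn about z gives the same grasp; the last joint's range is limited). The gripper opens to 93 mm and grips with 3 to 60 N. Pads are 15 mm wide; open, the fingers measure 128 mm over their backs; the gripper's body (75 mm by 188 mm) begins 65 mm behind the grasp point.
Start: joints at [1.135, 0.615, -0.013, 1.423, 0.008, 1.103, -0.04], TCP at [0.258, -0.596, 0.219] pointing down, gripper open.
Joint ranges: [-3.12, 3.12], [-0.3, 2.06], [-1.34, 1.32], [0.26, 2.42], [-1.36, 4.5], [0.01, 1.98], [-2.84, 2.84]. Speed limits (rad/s): [2.79, 2.79, 3.14, 3.14, 3.14, 3.14, 3.14].

### API

Orientations are given as a unit quaternion [x, y, z, w].
In Python, from cell import manip gives the robot as it stands. The module is installed in compiled form; this text tells all that it offers.
- The arm moves only by the shell command python3 -m handwheel 'ROWS' [OPENING] [FORCE]. ROWS is JSON, a list of rows, each a list of 2 entries, a list of its own where there are three numbers: the shift along the tool's x, y, z as a fraction of full scale, then the turn about the tool's z as a fraction of full scale. In form: [[[x, y, z], turn], ...]. A call has 1 to 10 rows; each row is the pose to reach, as a shift and turn from the pose commanded when the call began, along the tool's axes at that moment; what a row does not reach only later rows make up. Full scale, the value 1, is 0.2 m for a shift and 30 degrees for a turn. A row lasts 1/10 s, in which the tool goes at most 50 mm and 8.59 degrees, less where a joint would pass 70% of its speed; a pose out of reach is approached as far as the arm can. A call with a number of a shift or a turn outside -1 to 1 is refused whole. A call with a gripper value outside its range is refused whole. OPENING is the gripper command: -1 is fully open, 1 is shut, values between are in proportion, set as the call begins (- or left out, the last holds). The fingers move at their own pace and stop on an object; FORCE is the grip in N (left out, the last holds). Time passes only in rows, so rows that repeat a pose let the fingers close. It gives the time, the measured TCP pose, the force and the opening at its end, in the units of the state.
- manip.sense(): the state, without advancing time (a new reading comes with each control period).
- manip.get_image(name): name is "scene" or "side" or "wrist"; returns the picture (480x640x3 uint8, red, green, blue); there is no depth.
- manip.camera_model(name): a dict with "K" (3x3 intrinsics, pixels), "extrinsics" (4x4, takes a point from camera to world coordinates). Camera axes: x right, y down, z forward; pixel columns grow to the right and rows downward; lengths in m; the calibration is good to about 2 mm. A picture is of the moment at which its call begins: read the wrist's pose just before it. camera_model takes no time and is no camera call; for the wrist camera it gives the pose at the moment of the call.
- manip.sign_off(): hands the job in, once; it reports no verdict.
The state is a dict: "time_s": time; "joints": joint angles; "qvel": joint speeds; "effort": joint torques, N m; "tcp_pos": TCP position; "eef_rot": TCP orientation; "force": force on the tool from outside, world axes, zero at the start; "torque": the same for the moment, N m; "grip_width": finger opening in m.
Only numpy, scipy, OpenCV 4.12 (cv2) and the standard library are available. Lean on these libraries where they do the work, as an engineer would, in place of code of your own. Each camera call takes 0.05 s, during which the arm holds its last target.

## Working session

There is one attempt and no reset: what is moved stays moved. The work goes in short steps, Python scripts to look and compute and a shell command to move; the robot and the scene stay as the last step left them, time stands still between calls to the robot, and variables do not carry over. Pictures are saved under pics/ and viewed, and the job is handed in when it is done.

```bash
mkdir -p pics; ls; python3 - <<'E'
from cell import manip
import cv2,json
s=manip.sense();print(s)
for n in ["scene","side","wrist"]:
    m=manip.camera_model(n);print(n,m)
    cv2.imwrite(f"pics/{n}0.png",manip.get_image(n)[:,:,::-1])
E
```

```text
pics
{'time_s': 0.0, 'joints': array([ 1.1355055 ,  0.61585084, -0.01260732,  1.42486502,  0.00810835,
        1.10340926, -0.04037831]), 'qvel': array([ 0.00015604, -0.00111933,  0.0004234 ,  0.00066216,  0.00143791,
        0.00216633, -0.0005843 ]), 'effort': array([-6.19758930e-05, -4.58929574e+01,  2.09389022e-01, -1.65738237e+01,
       -6.09741826e-02,  2.04674149e-02,  2.19333861e-04]), 'tcp_pos': array([ 0.25806644, -0.59572435,  0.21753682]), 'eef_rot': array([ 8.35935202e-01, -5.48826747e-01, -1.05022211e-03, -6.61224078e-04]), 'force': array([-0.34985133, -0.27664376, -0.88089904]), 'torque': array([ 0.03843704, -0.01976462, -0.04260542]), 'grip_width': 0.09308290457980542}
scene {'K': array([[606.61823536,   0.        , 323.83843273],
       [  0.        , 606.61823536, 246.83813637],
       [  0.        ,   0.        ,   1.        ]]), 'extrinsics': array([[-0.29516621,  0.63070006, -0.71770073,  1.59209835],
       [ 0.95520342,  0.17787006, -0.23653469,  0.39187147],
       [-0.02152497, -0.75536725, -0.65494809,  1.03348877],
       [ 0.        ,  0.        ,  0.    
[... 270 characters left out ...]
[-0.23487967,  0.69821143, -0.67626351,  0.99564028],
       [ 0.01644855, -0.69277223, -0.72096885,  1.09463426],
       [ 0.        ,  0.        ,  0.        ,  1.        ]])}
wrist {'K': array([[370.2590033 ,   0.        , 328.42828119],
       [  0.        , 370.2590033 , 242.34882306],
       [  0.        ,   0.        ,   1.        ]]), 'extrinsics': array([[ 3.97367977e-01, -8.83216443e-01, -2.49053017e-01,
         3.26566721e-01],
       [-9.17659119e-01, -3.82647743e-01, -1.07156176e-01,
        -5.66130610e-01],
       [-6.57477871e-04,  2.71126205e-01, -9.62543583e-01,
         3.83038860e-01],
       [ 0.00000000e+00,  0.00000000e+00,  0.00000000e+00,
         1.00000000e+00]])}
```

View pics/scene0.png

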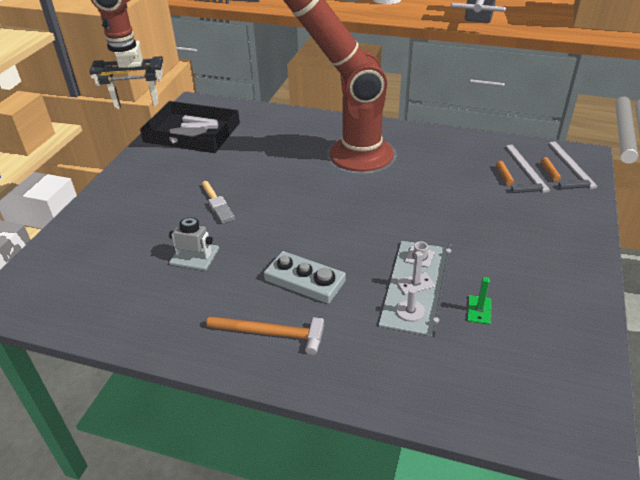

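View pics/side0.png

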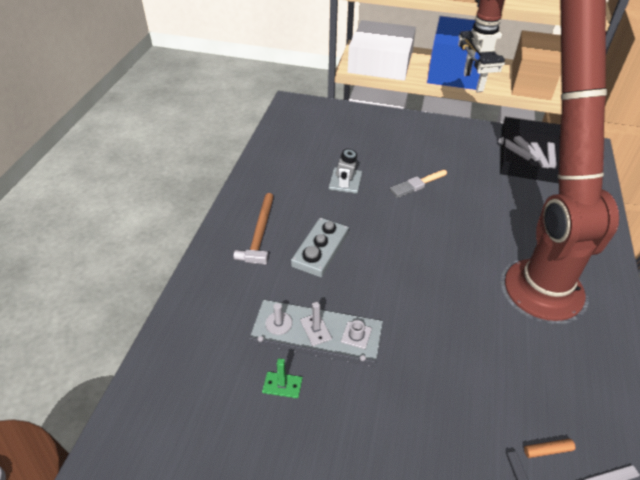

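View pics/wrist0.png

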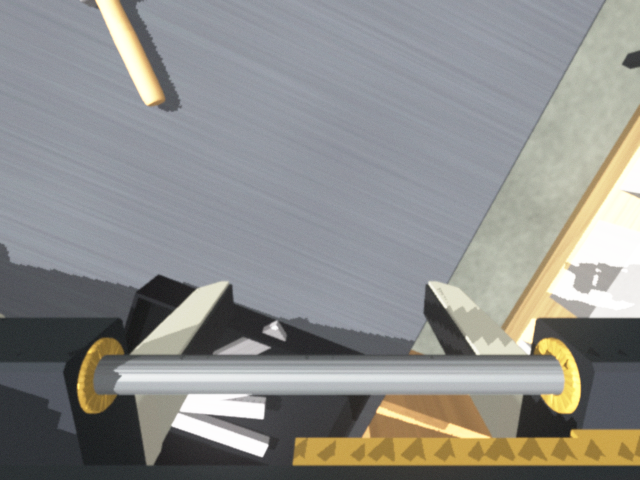

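The tool always points straight down here, so the slant will have to come from pivoting the post in the pads, for example against the fence. First I'll locate things more closely.

```bash
python3 - <<'E'
import cv2
a=cv2.imread("pics/scene0.png");b=cv2.imread("pics/side0.png")
def c(i,x,y,w,h,n,s): cv2.imwrite(f"pics/{n}.png",cv2.resize(i[y:y+h,x:x+w],None,fx=s,fy=s,interpolation=cv2.INTER_CUBIC))
c(a,370,230,133,100,"a1",6); c(a,160,205,200,100,"a2",4)
c(b,240,290,155,112,"b1",5); c(b,280,140,133,140,"b2",4)
E
```

```text
(no output)
```

View pics/a1.png

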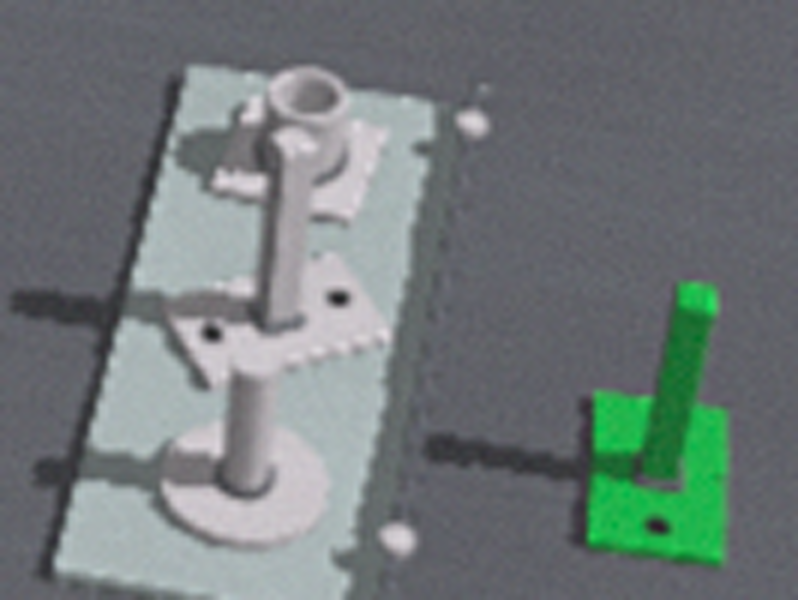

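View pics/a2.png

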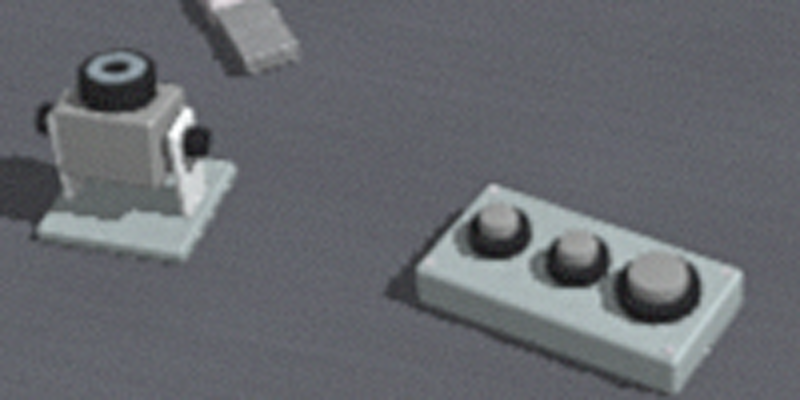

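View pics/b1.png

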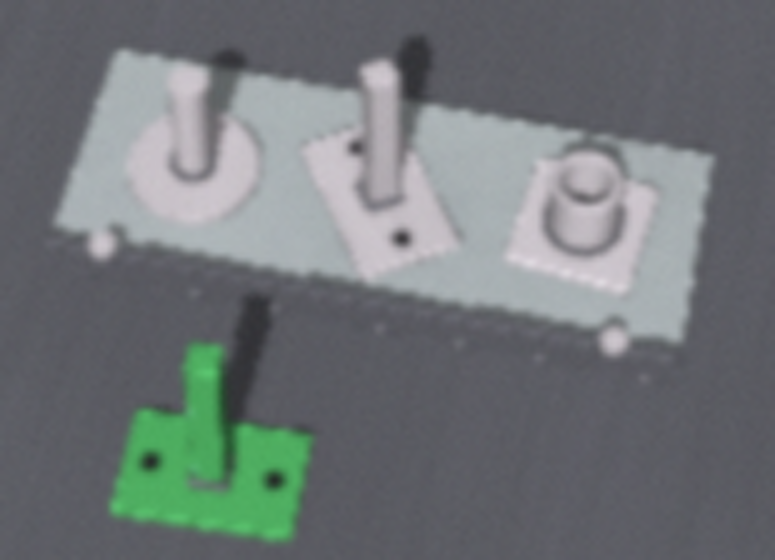

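View pics/b2.png

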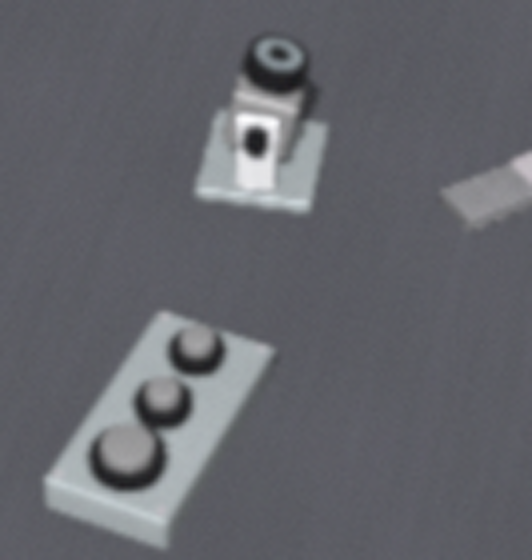

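```bash
cat > h.py <<'E'
import numpy as np,cv2
from cell import manip
from scipy.optimize import least_squares
def proj(m,P):
    E=np.linalg.inv(m['extrinsics']);P=np.atleast_2d(P);q=P@E[:3,:3].T+E[:3,3];q=q@m['K'].T;return q[:,:2]/q[:,2:]
def Rz(a):c,s=np.cos(a),np.sin(a);return np.array([[c,-s,0],[s,c,0],[0,0,1]])
def Ry(a):c,s=np.cos(a),np.sin(a);return np.array([[c,0,s],[0,1,0],[-s,0,c]])
def fit(obs,x0,z0=0):
    # obs: list (model, local pt, pixel)
    def f(x): return np.concatenate([(proj(m,Rz(x[2])@np.array(p)+[x[0],x[1],z0])[0]-u) for m,p,u in obs])
    r=least_squares(f,x0,loss='soft_l1');return r.x,f(r.x).reshape(-1,2)
E
cat > fit0.py <<'E'
from h import *
S=manip.camera_model('scene');D=manip.camera_model('side')
A1=lambda x,y:np.array([370+x/6,230+y/6]);A2=lambda x,y:np.array([160+x/4,205+y/4])
B1=lambda x,y:np.array([240+x/5,290+y/5]);B2=lambda x,y:np.array([280+x/4,140+y/4])
np.set_printoptions(precision=4,suppress=True)
# key box
o=[(S,(0,55,.052),A2(658,272)),(S,(0,0,.052),A2(578,245)),(S,(0,-55e-3,.052),A2(500,218)),
(D,(0,55e-3,.052),B2(128,445)),(D,(0,0,.052),B2(163,393)),(D,(0,-55e-3,.052),B2(198,340))]
o[0]=(S,(0,.055,.052),A2(658,272))
# corners: robot side = which sign of x? try
c=[(S,(-.045,-.09,.03),A2(493,187)),(S,(-.045,.09,.03),A2(743,272)),(S,(.045,.09,.03),A2(672,358)),(S,(.045,-.09,.03),A2(420,270)),
(D,(.045,-.09,.03),B2(162,313)),(D,(-.045,-.09,.03),B2(272,350)),(D,(.045,.09,.03),B2(48,482)),(D,(-.045,.09,.03),B2(168,520))]
x,r=fit(o+c,[.6,0,0]);print('box',x,np.degrees(x[2]),'\n',r.round(1).tolist())
for n,y in(('power',.055),('shut',0),('lamp',-.055)):print(n,Rz(x[2])@[0,y,0]+[x[0],x[1],0])
# plate: -x end unknown; fence on +y world side
o=[(S,(-.15,-.06,.008),A1(190,68)),(S,(.15,-.06,.008),A1(55,572)),
(D,(.15,-.06,.008),B1(120,50)),(D,(-.15,-.06,.008),B1(712,155))]
x,r=fit(o,[.6,.3,0]);print('plate',x,np.degrees(x[2]),'\n',r.round(1).tolist())
# fence edge candidates
for y in(.052,.056,.06):
  for z in (.008,.022):
    P=[Rz(x[2])@[s*.15,y,z]+[x[0],x[1],0] for s in(-1,1)];print(y,z,((proj(S,P)-[370,230])*6).round().tolist(),((proj(D,P)-[240,290])*5).round().tolist())
# post
o=[(S,(0,0,.1),A1(293,140)),(D,(0,0,.1),B1(378,70)),
(D,(.025,-.04,.006),B1(305,148)),(D,(-.025,.04,.006),B1(460,245)),(D,(.025,.04,.006),B1(370,278)),
(S,(.025,-.04,.006),A1(168,312)),(S,(.025,.04,.006),A1(210,385)) ,(S,(-.025,.04,.006),A1(388,340)),(S,(-.025,-.04,.006),A1(330,255))]
for sol in (0,1):
  for a in (.5,-.5,1.,-1.,2,-2):
    oo=o if sol==0 else o
    x,r=fit(oo,[.6,.3,a],.008);print('post',x,np.degrees(x[2]),abs(r).mean(),r.round(1).tolist())
E
python3 fit0.py
```

```text
box [ 0.5932  0.013  -0.194 ] -11.11743461168328 
 [[0.4, -0.6], [0.1, -1.0], [-0.1, -1.2], [-0.4, 0.0], [-0.2, -0.7], [-0.4, -0.5], [-0.5, -1.9], [1.0, -0.8], [1.2, 1.5], [-1.5, -0.8], [-1.0, -0.8], [0.9, -0.4], [-1.7, -0.1], [-0.5, 1.7]]
power [0.6038 0.067  0.    ]
shut [0.5932 0.013  0.    ]
lamp [ 0.5826 -0.041   0.    ]
plate [0.5377 0.2738 0.0349] 1.9980425285231054 
 [[-0.2, -0.7], [-0.3, -0.6], [-1.0, 0.3], [-0.1, 0.4]]
0.052 0.008 [[449.0, 104.0], [353.0, 624.0]] [[680.0, 354.0], [49.0, 237.0]]
0.052 0.022 [[452.0, 79.0], [357.0, 599.0]] [[683.0, 338.0], [46.0, 220.0]]
0.056 0.008 [[458.0, 105.0], [364.0, 626.0]] [[679.0, 362.0], [46.0, 244.0]]
0.056 0.022 [[462.0, 80.0], [368.0, 601.0]] [[681.0, 345.0], [44.0, 227.0]]
0.06 0.008 [[468.0, 107.0], [375.0, 629.0]] [[678.0, 369.0], [44.0, 251.0]]
0.06 0.022 [[471.0, 82.0], [379.0, 603.0]] [[680.0, 353.0], [41.0, 234.0]]
post [0.5389 0.2745 0.1097] 6.287670674687591 6.38055784411479 [[0.5, -0.4], [0.7, 1.4], [7.2, -5.0], [-7.6, 5.8], [-10.9, -3.3], [0.3, 5.6], [27.4, -2.5], [-1.1, -9.5], [-24.6, 0.8]]
post [0.5389 0.2745 0.1097
[... 1305 characters left out ...]
6710895 6.38055479937344 [[0.5, -0.4], [0.7, 1.4], [7.2, -5.0], [-7.6, 5.8], [-10.9, -3.3], [0.3, 5.6], [27.4, -2.5], [-1.1, -9.5], [-24.6, 0.8]]
post [0.5389 0.2745 0.1097] 6.28672564171251 6.380547262215288 [[0.5, -0.4], [0.7, 1.4], [7.2, -5.0], [-7.6, 5.8], [-10.9, -3.3], [0.3, 5.6], [27.4, -2.5], [-1.1, -9.5], [-24.6, 0.8]]
post [0.5389 0.2745 0.1097] 6.287386276073531 6.380554659676333 [[0.5, -0.4], [0.7, 1.4], [7.2, -5.0], [-7.6, 5.8], [-10.9, -3.3], [0.3, 5.6], [27.4, -2.5], [-1.1, -9.5], [-24.6, 0.8]]
post [0.5389 0.2745 0.1097] 6.2872169349427045 6.380552760000665 [[0.5, -0.4], [0.7, 1.4], [7.2, -5.0], [-7.6, 5.8], [-10.9, -3.3], [0.3, 5.6], [27.4, -2.5], [-1.1, -9.5], [-24.6, 0.8]]
```

```bash
cat >> h.py <<'E'
def back(m,uv,z):
    d=m['extrinsics'][:3,:3]@np.linalg.inv(m['K'])@[uv[0],uv[1],1];o=m['extrinsics'][:3,3];return o+d*(z-o[2])/d[2]
def tri(obs):
    A=[];b=[]
    for m,uv in obs:
        d=m['extrinsics'][:3,:3]@np.linalg.inv(m['K'])@[uv[0],uv[1],1];d/=np.linalg.norm(d);M=np.eye(3)-np.outer(d,d);A.append(M);b.append(M@m['extrinsics'][:3,3])
    x,res,_,_=np.linalg.lstsq(np.vstack(A),np.hstack(b),rcond=None);return x,np.sqrt(res)
E
cat > fit1.py <<'E'
from h import *
S=manip.camera_model('scene');D=manip.camera_model('side')
A1=lambda x,y:np.array([370+x/6,230+y/6]);A2=lambda x,y:np.array([160+x/4,205+y/4])
B1=lambda x,y:np.array([240+x/5,290+y/5]);B2=lambda x,y:np.array([280+x/4,140+y/4])
np.set_printoptions(precision=4,suppress=True)
print('scene foot',[back(S,A1(*p),.014)[:2] for p in((168,312),(330,255),(388,335),(210,383))])
print('side foot',[back(D,B1(*p),.014)[:2] for p in((305,148),(460,240),(370,275))])
print('stem top',tri([(S,A1(293,140)),(D,B1(378,70))]))
print('lens',tri([(S,A2(117,67)),(D,B2(278,54))]))
print('knob+y',tri([(S,A2(197,140)),(D,B2(257,141))]))
print('base S',[back(S,A2(*p),.012)[:2] for p in((40,232),(182,255),(236,165))])
print('base D',[back(D,B2(*p),.012)[:2] for p in((196,190),(308,205),(328,124),(218,112))])
E
python3 fit1.py
```

```text
scene foot [array([0.5495, 0.2328]), array([0.4992, 0.2889]), array([0.5385, 0.319 ]), array([0.584 , 0.2567])]
side foot [array([0.5811, 0.2562]), array([0.4968, 0.2889]), array([0.5329, 0.3179])]
stem top (array([0.5414, 0.2732, 0.1094]), array([0.0012]))
lens (array([ 0.5805, -0.2882,  0.111 ]), array([0.0009]))
knob+y (array([ 0.584 , -0.2397,  0.0662]), array([0.0009]))
base S [array([ 0.6371, -0.3313]), array([ 0.6319, -0.2355]), array([ 0.5442, -0.2391])]
base D [array([ 0.6282, -0.2369]), array([ 0.5423, -0.2415]), array([ 0.5459, -0.3404]), array([ 0.633, -0.333])]
```

```bash
cat > go.py <<'E'
import sys;from h import *
from scipy.spatial.transform import Rotation as R
s=manip.sense();Q=R.from_quat(s['eef_rot']);M=Q.as_matrix()
yaw=np.degrees(np.arctan2(M[1,0],M[0,0]))
t=[float(v) for v in sys.argv[1:5]]
d=M.T@(np.array(t[:3])-s['tcp_pos']); dy=(t[3]-yaw+180)%360-180
print('t',round(s['time_s'],2),'tcp',s['tcp_pos'].round(4),'yaw',round(yaw,2),'tilt',np.degrees(np.arccos(-M[2,2])).round(2),'F',s['force'].round(2),'w',round(s['grip_width'],4),'j',s['joints'].round(2))
print('shift frac',(d/.2).round(4),'turn frac',round(-dy/30,3),'rows',max(np.linalg.norm(d)/.05,abs(dy)/8.59))
E
python3 - <<'E'
from h import *
S=manip.camera_model('scene');D=manip.camera_model('side')
for p in((208,322),(310,352),(315,318)):print('hammer S',back(S,p,.02))
for p in((270,195),(235,256),(268,258)):print('hammer D',back(D,p,.02))
E
python3 go.py .49 -.29 .30 -90
```

```text
hammer S [ 0.79812541 -0.14847908  0.02      ]
hammer S [0.81575319 0.09831791 0.02      ]
hammer S [0.72019562 0.07880813 0.02      ]
hammer D [ 0.78780213 -0.15034675  0.02      ]
hammer D [0.8037343 0.105635  0.02     ]
hammer D [0.71695179 0.09065951 0.02      ]
t 0.15 tcp [ 0.2582 -0.5959  0.2178] yaw -66.57 tilt 0.11 F [ 0.54 -0.07 -0.22] w 0.0925 j [ 1.14  0.62 -0.01  1.42  0.01  1.1  -0.04]
shift frac [-0.9432 -1.6717 -0.4094] turn frac 0.781 rows 7.850300292974544
```

```bash
python3 -m handwheel '[[[-0.5,-0.85,-0.4],0.4],[[-0.5,-0.85,-0.4],0.4],[[-0.5,-0.85,-0.4],0.4],[[-0.5,-0.85,-0.4],0.4],[[-0.5,-0.85,-0.4],0.4]]' 1 && python3 go.py .49 -.29 .30 -90
```

```text
time_s: 0.65
tcp_pos: [0.3804, -0.4318, 0.301]
eef_rot: [0.777, -0.629, 0.002, -0.002]
force: [-0.3, 0.5, -0.5]
grip_width: 0.0573
t 0.65 tcp [ 0.3804 -0.4318  0.301 ] yaw -77.98 tilt 0.35 F [-0.3   0.46 -0.46] w 0.0573 j [ 0.8   0.43  0.02  1.52 -0.01  1.19 -0.54]
shift frac [-0.5794 -0.6836  0.0087] turn frac 0.401 rows 3.5843781329408846
```

```bash
python3 -m handwheel '[[[-0.58,-0.69,0.01],0.4],[[-0.58,-0.69,0.01],0.4],[[-0.58,-0.69,0.01],0.4],[[-0.58,-0.69,0.01],0.4],[[-0.58,-0.69,0.01],0.4],[[-0.58,-0.69,0.01],0.4]]' && python3 go.py .49 -.29 .30 -90; python3 - <<'E'
from h import *
import pickle
m=manip.camera_model('wrist');im=manip.get_image('wrist');cv2.imwrite('pics/w1.png',im[:,:,::-1]);pickle.dump(m,open('w1.pkl','wb'))
E
```

```text
time_s: 1.25
tcp_pos: [0.4866, -0.2962, 0.2961]
eef_rot: [-0.704, 0.71, 0.0, -0.001]
force: [-0.6, -1.3, -0.1]
grip_width: 0.0099
t 1.25 tcp [ 0.4866 -0.2962  0.2961] yaw -90.52 tilt 0.1 F [-0.59 -1.29 -0.07] w 0.0099 j [ 0.48  0.42  0.04  1.54 -0.02  1.18 -1.06]
shift frac [-0.0309 -0.0167 -0.0197] turn frac -0.017 rows 0.16119801607078613
```

View pics/w1.png

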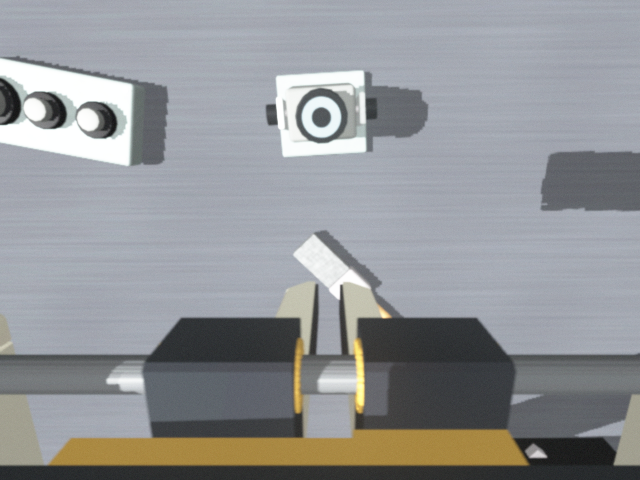

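```bash
python3 - <<'E'
import cv2
b=cv2.imread("pics/w1.png")
cv2.imwrite("pics/w1c.png",cv2.resize(b[60:165,255:395],None,fx=5.5,fy=5.5,interpolation=cv2.INTER_CUBIC))
E
```

```text
(no output)
```

View pics/w1c.png

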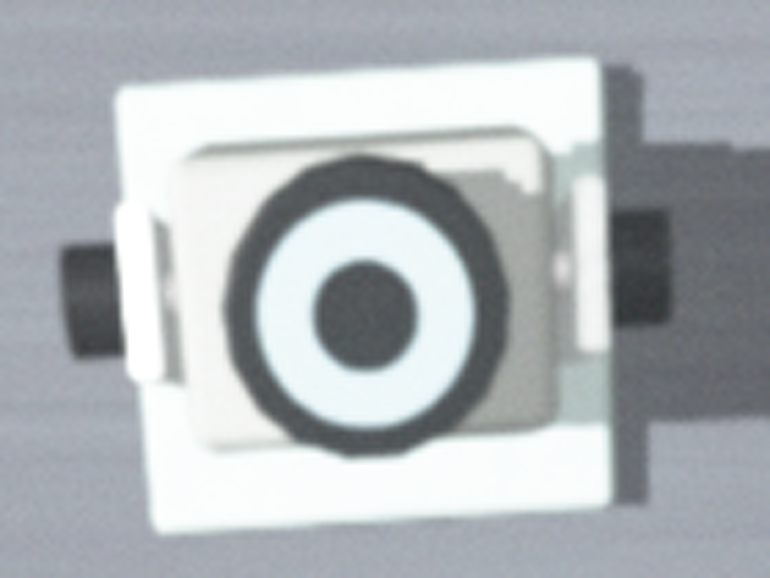

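```bash
cat > camfit.py <<'E'
from h import *
import pickle
np.set_printoptions(precision=4,suppress=True)
S=manip.camera_model('scene');D=manip.camera_model('side');W=pickle.load(open('w1.pkl','rb'))
A2=lambda x,y:np.array([160+x/4,205+y/4]);B2=lambda x,y:np.array([280+x/4,140+y/4]);C=lambda x,y:np.array([255+x/5.5,60+y/5.5])
o=[]
for p,u in(((.045,.05),(118,92)),((.045,-.05),(600,58)),((-.045,-.05),(610,505)),((-.045,.05),(155,532))):o.append((W,(*p,.012),C(*u)))
for p,u in(((.045,-.05),(40,232)),((.045,.05),(182,255)),((-.045,.05),(236,165))):o.append((S,(*p,.012),A2(*u)))
for p,u in(((.045,.05),(196,190)),((-.045,.05),(308,205)),((-.045,-.05),(328,124)),((.045,-.05),(218,112))):o.append((D,(*p,.012),B2(*u)))
L=[(W,C(365,315)),(S,A2(117,67)),(D,B2(278,54))]
print('lens tri all',tri(L))
for use in (o,o[:4]):
  x,r=fit(use,[.587,-.288,.05]);print('stand',x,np.degrees(x[2]),r.round(1).tolist())
  for Ls in (L,L[:1],L[1:]):
    g=lambda t:np.concatenate([proj(m,Rz(x[2])@[-.045*np.sin(t[0]),0,.065+.045*np.cos(t[0])]+[x[0],x[1],0])[0]-u for m,u in Ls])
    t=least_squares(g,[.3]);print('tilt',t.x,t.fun.round(1),'lens',Rz(x[2])@[-.045*np.sin(t.x[0]),0,.065+.045*np.cos(t.x[0])]+[x[0],x[1],0])
E
python3 camfit.py
```

```text
lens tri all (array([ 0.5796, -0.2901,  0.1097]), array([0.0022]))
stand [ 0.5867 -0.2902  0.0486] 2.782361730138751 [[-1.8, -1.5], [-0.1, -1.0], [0.5, 0.7], [-1.1, 0.8], [-1.8, -1.3], [-0.4, -0.9], [-0.4, -1.4], [-0.2, -0.3], [1.0, -0.0], [0.7, -0.3], [0.0, -1.0]]
tilt [0.1675] [-0.7 -0.  -0.6 -0.2  0.5  0.3] lens [ 0.5792 -0.2906  0.1094]
tilt [0.169] [-0.7  0. ] lens [ 0.5791 -0.2906  0.1094]
tilt [0.1563] [-0.7 -0.1  0.3  0.2] lens [ 0.5797 -0.2905  0.1095]
stand [ 0.5862 -0.2909  0.049 ] 2.8102898942849457 [[-1.2, -1.1], [0.5, -0.6], [1.2, 1.0], [-0.5, 1.2]]
tilt [0.1575] [ 0.1 -0.1 -0.9 -0.2  0.5  0.1] lens [ 0.5792 -0.2912  0.1094]
tilt [0.1585] [ 0.1 -0. ] lens [ 0.5791 -0.2912  0.1094]
tilt [0.15] [-1.  -0.2  0.4  0.1] lens [ 0.5795 -0.2912  0.1095]
```

```bash
python3 -m handwheel '[[[-0.85,-0.1,0.1],0.0],[[-0.85,-0.1,0.1],0.0],[[-0.85,-0.1,0.1],0.0],[[-0.85,-0.1,0.1],0.0]]' && python3 -m handwheel '[[[-0.85,-0.1,0.1],0.0],[[-0.85,-0.1,0.1],0.0],[[-0.85,-0.1,0.1],0.0],[[-0.85,-0.1,0.1],0.0],[[-0.85,-0.1,0.1],0.0],[[-0.85,-0.1,0.1],0.0]]'; python3 go.py .604 .067 .07 -90; python3 - <<'E'
from h import *
import pickle
m=manip.camera_model('wrist');im=manip.get_image('wrist');cv2.imwrite('pics/w2.png',im[:,:,::-1]);pickle.dump(m,open('w2.pkl','wb'))
E
```

```text
time_s: 1.7
tcp_pos: [0.5082, -0.1229, 0.2762]
eef_rot: [-0.705, 0.71, 0.001, 0.001]
force: [-0.0, -0.7, 0.3]
grip_width: 0.0003
time_s: 2.3
tcp_pos: [0.5304, 0.0408, 0.2566]
eef_rot: [-0.702, 0.712, -0.001, -0.001]
force: [0.4, -0.3, -0.7]
grip_width: 0.0006
t 2.3 tcp [0.5304 0.0408 0.2566] yaw -90.76 tilt 0.11 F [ 0.38 -0.28 -0.71] w 0.0006 j [-0.08  0.39 -0.05  1.71  0.03  1.04 -1.73]
shift frac [-0.1378 -0.3666  0.9324] turn frac -0.025 rows 4.045273747900165
```

View pics/w2.png

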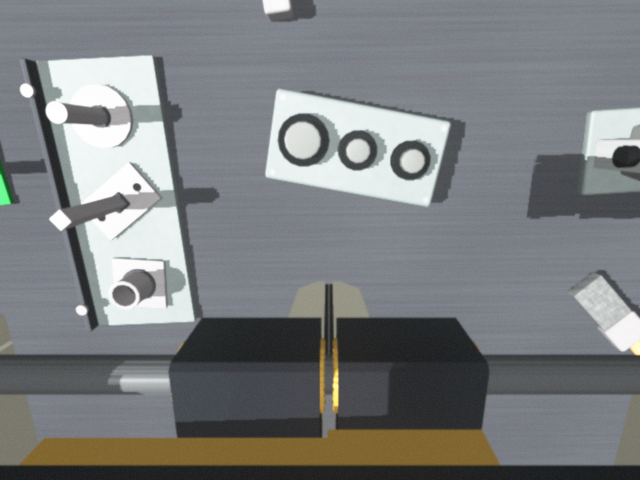

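```bash
python3 - <<'E'
from h import *
import pickle
b=cv2.imread("pics/w2.png");m=pickle.load(open('w2.pkl','rb'))
cv2.imwrite("pics/w2c.png",cv2.resize(b[145:250,40:200],None,fx=5,fy=5,interpolation=cv2.INTER_CUBIC))
cv2.imwrite("pics/w2d.png",cv2.resize(b[85:210,260:460],None,fx=4,fy=4,interpolation=cv2.INTER_CUBIC))
E
```

```text
(no output)
```

View pics/w2c.png

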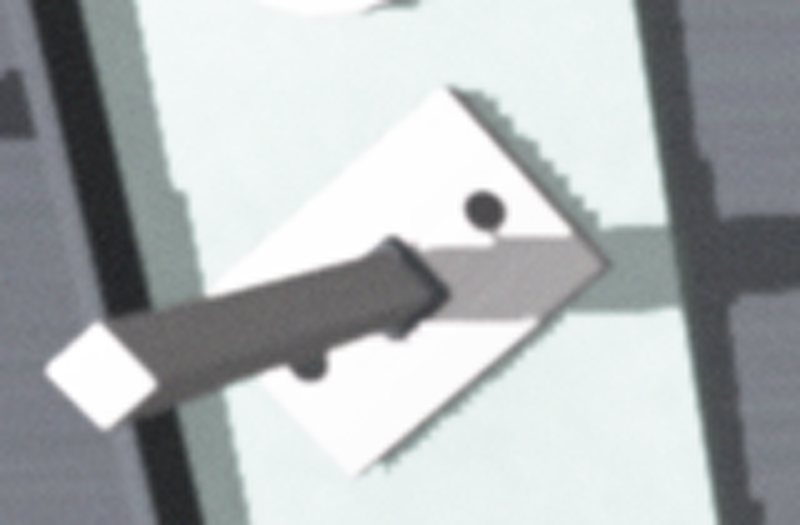

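View pics/w2d.png

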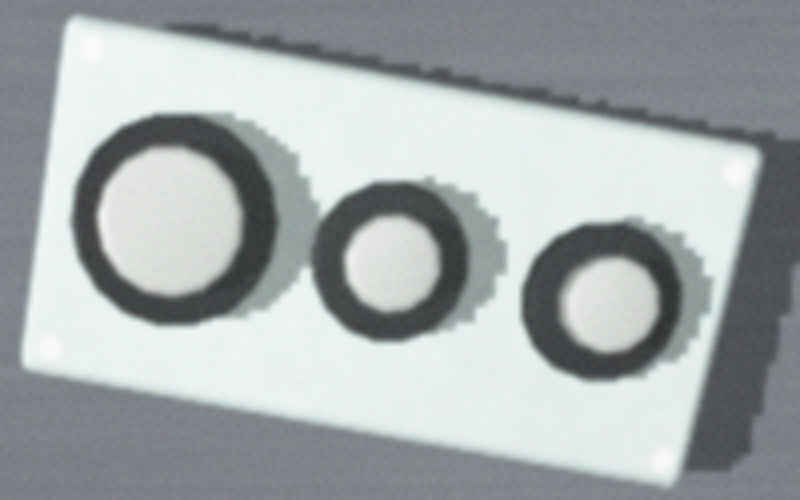

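```bash
python3 - <<'E'
from h import *
import pickle
np.set_printoptions(precision=4,suppress=True)
m=pickle.load(open('w2.pkl','rb'));S=manip.camera_model('scene');D=manip.camera_model('side')
C=lambda x,y:np.array([40+x/5,145+y/5]);K=lambda x,y:np.array([260+x/4,85+y/4])
A1=lambda x,y:np.array([370+x/6,230+y/6]);B1=lambda x,y:np.array([240+x/5,290+y/5])
for p in((171,221),(392,263),(609,304)):print('key',back(m,K(*p),.052))
for p in((447,87),(610,265),(358,475),(212,290)):print('foot',back(m,C(*p),.014))
print('stemtop',back(m,C(102,375),.108))
o=[(m,(-.025,.04,.006),0)]
# y axis dir ~ -51.5deg => yaw = -141.5 deg ; x axis dir = -141.5
pts=[]
for cam,u in((m,C(447,87)),(m,C(610,265)),(m,C(358,475)),(m,C(212,290)),(S,A1(168,312)),(S,A1(330,255)),(S,A1(388,335)),(S,A1(210,383)),(D,B1(305,148)),(D,B1(460,240)),(D,B1(370,275))):
    w=back(cam,u,.014)[:2]-[.541,.274];a=np.radians(-141.5);l=Rz(-a)[:2,:2]@w
    pts.append((cam,(.025*np.sign(l[0]),.04*np.sign(l[1]),.006),u))
top=[(m,(0,0,.1),C(102,375)),(S,(0,0,.1),A1(293,140)),(D,(0,0,.1),B1(378,70))]
for q in(pts+top,pts[:4]+top[:1],top):
    x,r=fit(q,[.541,.274,np.radians(-141.5)],.008);print('post',x,np.degrees(x[2]),r.round(1).tolist())
E
```

```text
key [0.6034 0.0636 0.052 ]
key [0.5928 0.0103 0.052 ]
key [ 0.5823 -0.0428  0.052 ]
foot [0.5827 0.2534 0.014 ]
foot [0.5438 0.2235 0.014 ]
foot [0.4966 0.2874 0.014 ]
foot [0.5395 0.3124 0.014 ]
stemtop [0.5401 0.2715 0.108 ]
post [ 0.5402  0.271  -2.5083] -143.71634787315637 [[-0.4, -1.2], [-0.4, 0.1], [-0.9, 0.2], [-4.6, 2.6], [-3.1, -2.3], [0.0, -0.8], [-0.3, -0.6], [-1.3, -0.3], [-0.9, -1.1], [0.2, -0.1], [-1.6, -0.3], [0.5, -0.2], [-1.2, -0.3], [0.5, 0.1]]
post [ 0.5403  0.2704 -2.5118] -143.9155275954579 [[0.3, -1.2], [0.2, 0.2], [-0.6, 0.1], [-4.2, 2.4], [1.2, -0.3]]
post [ 0.5402  0.2717 -2.4696] -141.5 [[-0.2, -0.2], [-0.9, -0.3], [0.5, 0.3]]
```

```bash
python3 -m handwheel '[[[-0.13,-0.37,0.5],0],[[-0.13,-0.37,0.7],0],[[-0.13,-0.37,0.85],0],[[-0.13,-0.37,0.88],0],[[-0.13,-0.37,0.88],0],[[-0.13,-0.37,0.88],0]]'; python3 go.py .6036 .065 .046 -90
```

```text
time_s: 2.95
tcp_pos: [0.6046, 0.066, 0.0808]
eef_rot: [-0.702, 0.712, -0.0, -0.001]
force: [-0.7, 0.2, 1.0]
grip_width: 0.0003
t 2.95 tcp [0.6046 0.066  0.0808] yaw -90.78 tilt 0.11 F [-0.67  0.22  0.96] w 0.0003 j [-0.12  0.71 -0.05  1.69  0.05  0.74 -1.77]
shift frac [0.0048 0.0049 0.1739] turn frac -0.026 rows 0.695996074410235
```

```bash
python3 -m handwheel '[[[0,0,0.1],0],[[0,0,0.15],0],[[0,0,0.17],0],[[0,0,0.17],0],[[0,0,0.17],0],[[0,0,0.17],0]]'; python3 go.py .6036 .065 .046 -90
```

```text
time_s: 3.55
tcp_pos: [0.6056, 0.0679, 0.0481]
eef_rot: [-0.703, 0.711, -0.001, 0.001]
force: [0.6, -2.2, 3.7]
grip_width: 0.0004
t 3.55 tcp [0.6056 0.0679 0.0481] yaw -90.62 tilt 0.16 F [ 0.62 -2.19  3.66] w 0.0004 j [-0.12  0.75 -0.04  1.71  0.05  0.67 -1.77]
shift frac [0.0145 0.0099 0.0107] turn frac -0.021 rows 0.08202861077732898
```

```bash
python3 -m handwheel '[[[0,0,0.01],0],[[0,0,0.015],0],[[0,0,0.015],0],[[0,0,0.015],0]]'; python3 go.py .6036 .065 .046 -90
```

```text
time_s: 3.95
tcp_pos: [0.6057, 0.068, 0.0462]
eef_rot: [-0.703, 0.711, -0.001, 0.001]
force: [-2.5, -2.3, 14.8]
grip_width: 0.0004
t 3.95 tcp [0.6057 0.068  0.0462] yaw -90.61 tilt 0.16 F [-2.53 -2.34 14.8 ] w 0.0004 j [-0.12  0.76 -0.04  1.72  0.05  0.67 -1.77]
shift frac [0.0151 0.0101 0.0009] turn frac -0.02 rows 0.07285636988560266
```

```bash
python3 -m handwheel '[[[0,0,-0.1],0],[[0,0,-0.18],0],[[0.2,0.05,-0.18],0],[[0.4,0.1,-0.18],0],[[0.54,0.11,-0.18],0],[[0.54,0.11,-0.18],0],[[0.54,0.11,-0.18],0]]'; python3 go.py .5824 -.042 .0462 -90
```

```text
time_s: 4.65
tcp_pos: [0.5813, -0.0381, 0.0793]
eef_rot: [-0.703, 0.711, 0.001, 0.0]
force: [0.7, 0.2, 0.3]
grip_width: 0.0008
t 4.65 tcp [ 0.5813 -0.0381  0.0793] yaw -90.61 tilt 0.11 F [0.65 0.21 0.31] w 0.0008 j [ 0.07  0.68 -0.07  1.77  0.06  0.7  -1.61]
shift frac [ 0.0198 -0.0057  0.1653] turn frac -0.02 rows 0.666204180205803
```

```bash
python3 -m handwheel '[[[0.02,0,0.08],0],[[0.02,0,0.14],0],[[0.02,0,0.17],0],[[0.02,0,0.175],0],[[0.02,0,0.175],0],[[0.02,0,0.175],0]]'; python3 go.py .5824 -.042 .0462 -90
```

```text
time_s: 5.25
tcp_pos: [0.5817, -0.0404, 0.0463]
eef_rot: [-0.704, 0.71, 0.001, 0.001]
force: [-3.1, 1.4, 11.6]
grip_width: 0.0005
t 5.25 tcp [ 0.5817 -0.0404  0.0463] yaw -90.44 tilt 0.11 F [-3.06  1.44 11.62] w 0.0005 j [ 0.07  0.73 -0.06  1.79  0.07  0.63 -1.61]
shift frac [ 0.008  -0.0036  0.0003] turn frac -0.015 rows 0.0508264538157537
```

```bash
python3 -m handwheel '[[[0,0,-0.2],0],[[0,0,-0.45],0],[[0,0,-0.6],0],[[-0.2,0,-0.6],-0.2],[[-0.45,0,-0.6],-0.4],[[-0.7,0,-0.6],-0.7],[[-0.95,0,-0.6],-1],[[-0.95,0,-0.6],-1],[[-0.95,0,-0.6],-1],[[-0.95,0,-0.6],-1]]' -0.2; python3 go.py .5402 .271 .15 -53.7
```

```text
time_s: 6.25
tcp_pos: [0.5831, 0.1462, 0.1642]
eef_rot: [0.863, -0.505, -0.0, 0.001]
force: [-0.2, -0.6, -0.7]
grip_width: 0.0561
t 6.25 tcp [0.5831 0.1462 0.1642] yaw -60.66 tilt 0.09 F [-0.2  -0.59 -0.71] w 0.0561 j [-0.15  0.6  -0.21  1.64  0.15  0.92 -1.48]
shift frac [-0.6493 -0.119   0.0703] turn frac -0.232 rows 2.6553762882630663
```

```bash
python3 -m handwheel '[[[-0.25,-0.05,0],-0.1],[[-0.5,-0.1,0],-0.232],[[-0.645,-0.12,0],-0.232],[[-0.645,-0.12,0],-0.232],[[-0.645,-0.12,0],-0.232],[[-0.645,-0.12,0],-0.232]]'; python3 go.py .5402 .271 .064 -53.7;python3 - <<'E'
from h import *
import pickle
for n in('wrist','side','scene'):
  m=manip.camera_model(n);im=manip.get_image(n)[:,:,::-1]
  if n=='wrist': cv2.imwrite('pics/w3.png',im);pickle.dump(m,open('w3.pkl','wb'))
  if n=='side': cv2.imwrite('pics/d3.png',cv2.resize(im[230:380,220:420],None,fx=4,fy=4))
  if n=='scene': cv2.imwrite('pics/s3.png',cv2.resize(im[190:340,330:530],None,fx=4,fy=4))
E
```

```text
time_s: 6.85
tcp_pos: [0.5422, 0.268, 0.1645]
eef_rot: [0.891, -0.453, 0.001, 0.001]
force: [0.1, -1.1, -1.3]
grip_width: 0.0557
t 6.85 tcp [0.5422 0.268  0.1645] yaw -53.89 tilt 0.14 F [ 0.14 -1.14 -1.26] w 0.0557 j [-0.35  0.61 -0.24  1.62  0.17  0.93 -1.59]
shift frac [-0.0192 -0.0014  0.5023] turn frac -0.006 rows 2.0104747762156467
```

View pics/w3.png

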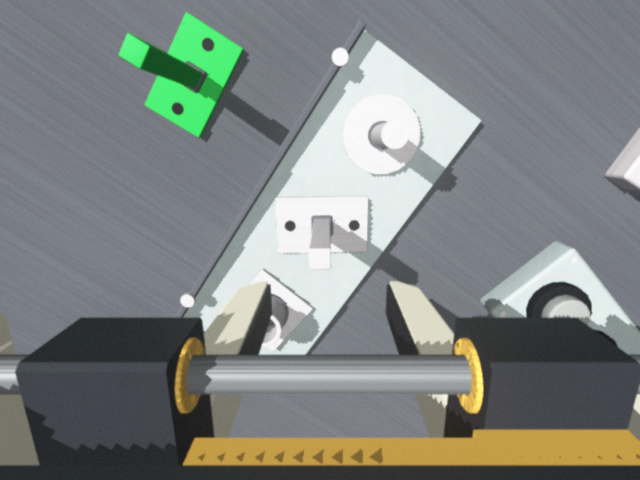

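View pics/d3.png

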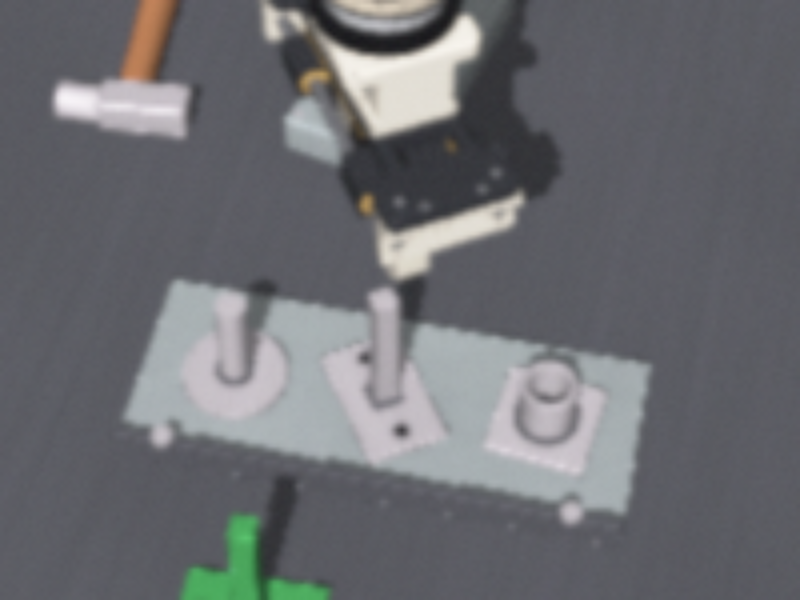

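View pics/s3.png

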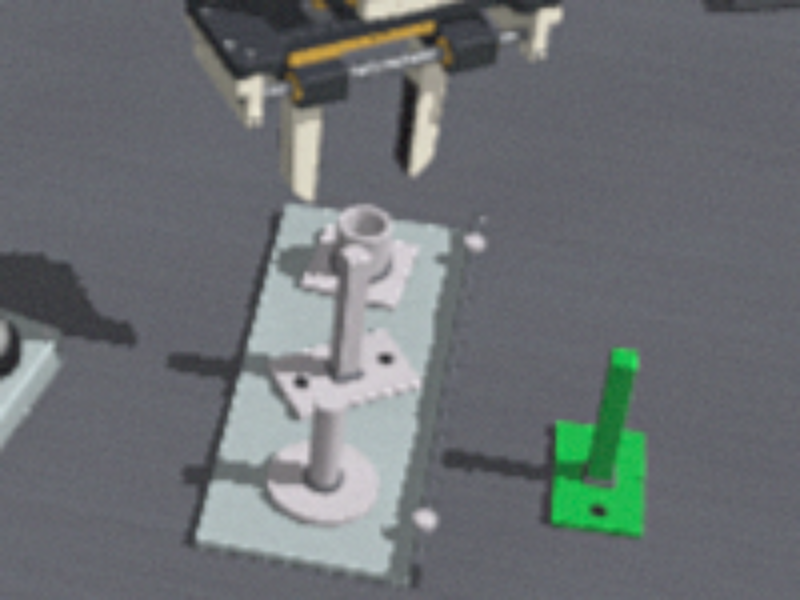

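```bash
python3 - <<'E'
from h import *
import pickle
m=pickle.load(open('w3.pkl','rb'))
print(back(m,(319,258),.108))
c=[back(m,u,.014) for u in((276,197),(369,198),(371,253),(276,253))];print(np.round(c,4),np.mean(c,0));d=c[1]-c[0];print(np.degrees(np.arctan2(d[1],d[0])));d=c[2]-c[3];print(np.degrees(np.arctan2(d[1],d[0])))
E
```

```text
[0.54014399 0.27389627 0.108     ]
[[0.5368 0.3193 0.014 ]
 [0.583  0.2543 0.014 ]
 [0.545  0.2226 0.014 ]
 [0.4951 0.2912 0.014 ]] [0.53999007 0.27184522 0.014     ]
-54.55119441683959
-53.96492865477623
```

```bash
python3 -m handwheel '[[[-0.024,-0.005,0.1],0],[[-0.024,-0.005,0.3],0],[[-0.024,-0.005,0.45],0],[[-0.024,-0.005,0.502],0],[[-0.024,-0.005,0.502],0],[[-0.024,-0.005,0.502],0]]' - 40;  python3 -m handwheel '[[[0,0,0],0],[[0,0,0],0],[[0,0,0],0],[[0,0,0],0],[[0,0,0],0],[[0,0,0],0]]' 1 40; python3 go.py .5402 .2725 .2 -11
```

```text
time_s: 7.6
tcp_pos: [0.5401, 0.2759, 0.0655]
eef_rot: [0.892, -0.451, 0.001, -0.001]
force: [0.3, 0.0, 0.1]
grip_width: 0.056
time_s: 8.2
tcp_pos: [0.5396, 0.2747, 0.0644]
eef_rot: [0.892, -0.451, 0.001, 0.0]
force: [1.1, -1.2, 2.0]
grip_width: 0.0137
t 8.2 tcp [0.5396 0.2747 0.0644] yaw -53.64 tilt 0.09 F [ 1.14 -1.17  1.99] w 0.0137 j [-0.38  0.73 -0.21  1.71  0.22  0.72 -1.64]
shift frac [ 0.0118  0.0039 -0.6778] turn frac -1.421 rows 4.964003410252213
```

```bash
python3 -m handwheel '[[[0,0,-0.1],0],[[0,0,-0.25],0],[[0,0,-0.45],0],[[0,0,-0.5],-0.2],[[0,0,-0.5],-0.4],[[0,0,-0.5],-0.6],[[0,0,-0.5],-0.8],[[0,0,-0.5],-0.8],[[0,0,-0.5],-0.8]]'; python3 go.py .6163 .1302 .1 -11.1
```

```text
time_s: 9.1
tcp_pos: [0.5382, 0.2752, 0.1633]
eef_rot: [0.966, -0.257, -0.001, 0.001]
force: [1.0, 0.3, -4.9]
grip_width: 0.014
t 9.1 tcp [0.5382 0.2752 0.1633] yaw -29.75 tilt 0.12 F [ 1.01  0.33 -4.88] w 0.014 j [-0.29  0.62 -0.36  1.62  0.26  0.95 -1.26]
shift frac [0.6991 0.4351 0.3165] turn frac -0.622 rows 3.5285644835459005
```

```bash
python3 -m handwheel '[[[0.2,0.12,0],-0.2],[[0.4,0.25,0],-0.4],[[0.6,0.38,0],-0.62],[[0.7,0.435,0.1],-0.62],[[0.7,0.435,0.2],-0.62],[[0.7,0.435,0.2],-0.62],[[0.7,0.435,0.2],-0.62]]'; python3 go.py .6163 .1302 .0724 -11.1; python3 - <<'E'
from h import *
import pickle
m=manip.camera_model('wrist');im=manip.get_image('wrist')[:,:,::-1];cv2.imwrite('pics/w4.png',im);pickle.dump(m,open('w4.pkl','wb'))
im=manip.get_image('side')[:,:,::-1];cv2.imwrite('pics/d4.png',cv2.resize(im[180:330,220:420],None,fx=4,fy=4))
E
```

```text
time_s: 9.8
tcp_pos: [0.6169, 0.132, 0.1241]
eef_rot: [0.995, -0.096, -0.001, -0.0]
force: [0.4, 1.1, -3.0]
grip_width: 0.0138
t 9.8 tcp [0.6169 0.132  0.1241] yaw -10.98 tilt 0.1 F [ 0.38  1.06 -2.99] w 0.0138 j [ 0.01  0.72 -0.44  1.58  0.36  0.92 -0.74]
shift frac [-0.0008  0.0097  0.2586] turn frac 0.004 rows 1.035072472275951
```

View pics/w4.png

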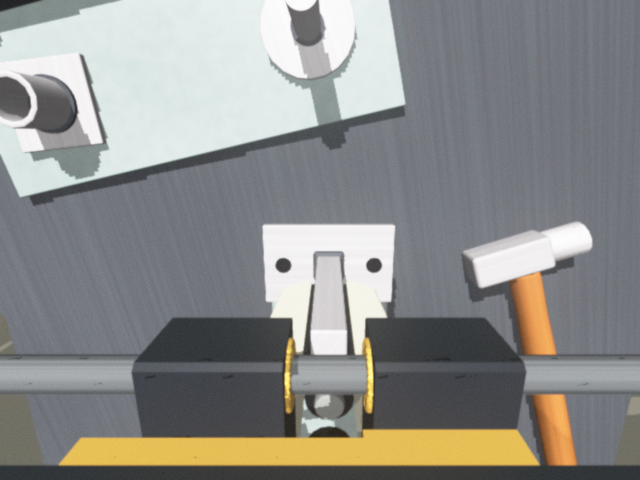

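View pics/d4.png

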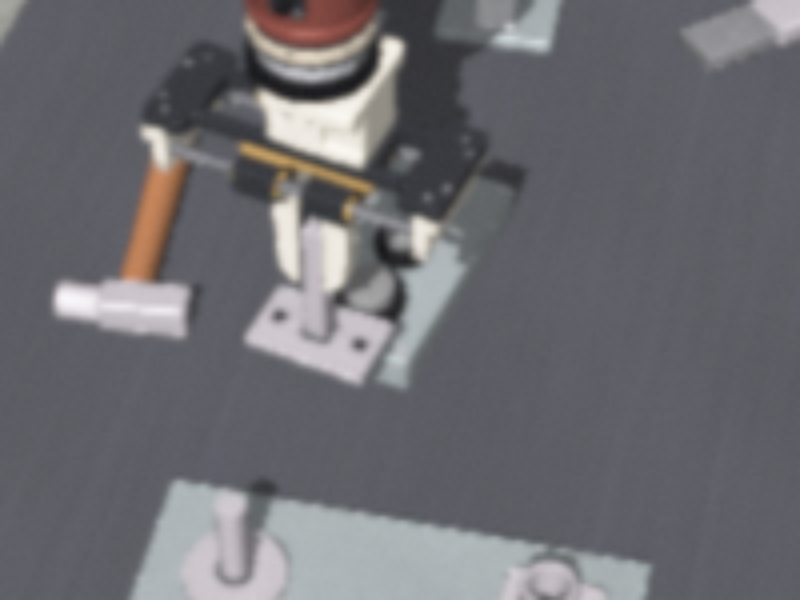

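```bash
python3 - <<'E'
from h import *
import pickle
m=pickle.load(open('w4.pkl','rb'))
z=.0743
h=[back(m,u,z) for u in((283.5,265),(373.5,265))];print(h,np.mean(h,0))
for u in((263,225),(394,225)):print(back(m,u,z))
print('plate corner',back(m,(405,105),.008),back(m,(30,195),.008))
E
```

```text
[array([0.58914287, 0.13722277, 0.0743    ]), array([0.64345902, 0.12669401, 0.0743    ])] [0.61630095 0.13195839 0.0743    ]
[0.58276431 0.16415017 0.0743    ]
[0.65944504 0.14927457 0.0743    ]
plate corner [0.68860081 0.21759095 0.008     ] [0.39886808 0.20807505 0.008     ]
```

```bash
python3 -m handwheel '[[[0,0.01,0.1],0],[[0,0.01,0.2],0],[[0,0.01,0.258],0],[[0,0.01,0.258],0],[[0,0.01,0.258],0]]' 1 15; python3 -m handwheel '[[[0,0.02,0],0],[[0,0.035,0],0],[[0,0.05,0],0],[[0,0.06,0],0],[[0,0.07,0],0],[[0,0.08,0],0],[[0,0.09,0],0],[[0,0.09,0],0],[[0,0.09,0],0]]' 1 15; python3 go.py .6163 .1302 .0724 -11.1; python3 - <<'E'
from h import *
import pickle
m=manip.camera_model('wrist');im=manip.get_image('wrist')[:,:,::-1];cv2.imwrite('pics/w5.png',im);pickle.dump(m,open('w5.pkl','wb'))
im=manip.get_image('side')[:,:,::-1];cv2.imwrite('pics/d5.png',cv2.resize(im[180:330,220:420],None,fx=4,fy=4))
E
```

```text
time_s: 10.4
tcp_pos: [0.6178, 0.1297, 0.0736]
eef_rot: [0.995, -0.096, 0.001, -0.001]
force: [0.3, -0.0, -2.7]
grip_width: 0.0139
time_s: 11.3
tcp_pos: [0.6139, 0.1107, 0.0726]
eef_rot: [0.995, -0.096, 0.0, 0.0]
force: [1.7, 3.0, -3.2]
grip_width: 0.0142
t 11.3 tcp [0.6139 0.1107 0.0726] yaw -11.03 tilt 0.03 F [ 1.65  3.03 -3.24] w 0.0142 j [ 0.03  0.77 -0.41  1.65  0.39  0.81 -0.75]
shift frac [-0.007  -0.098   0.0009] turn frac 0.002 rows 0.39312494024759687
```

View pics/w5.png

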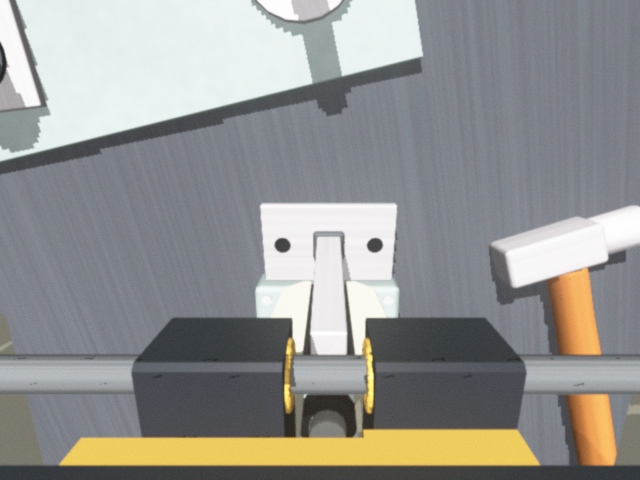

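View pics/d5.png

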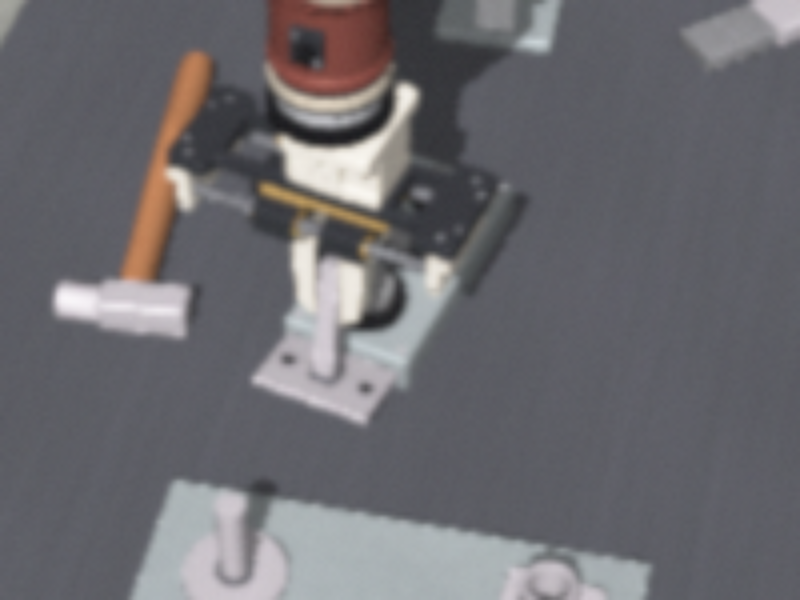

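```bash
cat > tilt.py <<'E'
from h import *
import pickle,sys
from scipy.spatial.transform import Rotation as R
def postpose(s,th,hgt=.0754,off=(0,0)):
    M=R.from_quat(s['eef_rot']).as_matrix()
    z=M@[0,np.sin(th),-np.cos(th)];y=M@[1,0,0];x=np.cross(y,z)
    piv=s['tcp_pos']+M@[off[0],off[1],-.019]
    return piv-hgt*z,np.c_[x,y,z]
def fit_th(s,m,obs):
    def f(q):
        p,A=postpose(s,q[0],off=(q[1],0))
        return np.concatenate([proj(m,A@np.array(l)+p)[0]-u for l,u in obs]+[[ (q[1])*1e3]])
    r=least_squares(f,[.1,0]);return r.x,r.fun.round(1)
E
python3 - <<'E'
from tilt import *
np.set_printoptions(precision=4,suppress=True)
s=manip.sense();m=pickle.load(open('w5.pkl','rb'))
# which sign of x is the far (outward,-y_tool) side
p,A=postpose(s,.1);M=R.from_quat(s['eef_rot']).as_matrix();sg=-np.sign(A[:,0]@M[:,1]);print(sg,A[:,0]@M[:,1])
o=[((sg*.025,-.04,.006),(262,204)),((sg*.025,.04,.006),(397,204)),((0,-.028,.006),(282.5,244.5)),((0,.028,.006),(375,244.5))]
print(fit_th(s,m,o)); print(fit_th(s,m,o[:2]),fit_th(s,m,o[2:]))
# control: previous image w4 at zero
E
```

```text
-1.0 0.995004165278026
(array([ 0.1951, -0.0001]), array([-2.7,  1.1,  2. ,  1. ,  0.2, -0.6,  0.6, -0.6, -0.1]))
(array([0.2012, 0.0001]), array([-2.5,  0.5,  2.5,  0.4,  0.1])) (array([ 0.1892, -0.0002]), array([-0.1,  0. ,  0.2, -0. , -0.2]))
```

```bash
python3 -m handwheel '[[[0,0,0],0],[[0,0,0],0],[[0,-0.03,0],0],[[0,-0.03,-0.1],0],[[0,-0.03,-0.3],0],[[0,-0.03,-0.5],0],[[0,-0.03,-0.7],0],[[0,-0.03,-0.9],0],[[0,-0.03,-1],0],[[0,-0.03,-1],0]]' 1 50; python3 go.py .5482 -.2923 .29 -87.2
```

```text
time_s: 12.4
tcp_pos: [0.6154, 0.1163, 0.2753]
eef_rot: [0.995, -0.097, 0.002, 0.0]
force: [-0.2, 0.3, -4.6]
grip_width: 0.0136
t 12.4 tcp [0.6154 0.1163 0.2753] yaw -11.08 tilt 0.22 F [-0.17  0.27 -4.64] w 0.0136 j [ 0.06  0.57 -0.49  1.4   0.27  1.23 -0.65]
shift frac [ 0.0633  2.0696 -0.0718] turn frac 2.537 rows 8.861566137263592
```

```bash
python3 -m handwheel '[[[0,0.1,-0.1],0.1],[[0,0.25,-0.15],0.3],[[0,0.45,-0.15],0.5],[[0,0.6,-0.15],0.7],[[0,0.75,-0.15],0.85],[[0,0.8,-0.15],0.95],[[0,0.8,-0.15],0.95],[[0,0.8,-0.15],0.95]]'; python3 go.py .5482 -.2923 .29 -87.2
```

```text
time_s: 13.2
tcp_pos: [0.5837, -0.038, 0.3015]
eef_rot: [0.942, -0.337, -0.002, -0.001]
force: [0.3, 0.9, -4.0]
grip_width: 0.0138
t 13.2 tcp [ 0.5837 -0.038   0.3015] yaw -39.34 tilt 0.19 F [ 0.27  0.85 -3.98] w 0.0138 j [ 0.26  0.47 -0.37  1.48  0.17  1.23 -0.82]
shift frac [0.6689 1.0958 0.0553] turn frac 1.595 rows 5.571167839220062
```

```bash
python3 -m handwheel '[[[0.06,0.1,-0.05],0.1],[[0.15,0.25,-0.1],0.3],[[0.25,0.4,-0.1],0.5],[[0.35,0.55,-0.1],0.7],[[0.4,0.65,-0.1],0.85],[[0.4,0.65,-0.1],0.95],[[0.4,0.65,-0.1],0.95],[[0.4,0.65,-0.1],0.95]]'; python3 go.py .5482 -.2923 .29 -87.2; python3 - <<'E'
from h import *
import pickle
m=manip.camera_model('wrist');im=manip.get_image('wrist')[:,:,::-1];cv2.imwrite('pics/w6.png',im);pickle.dump(m,open('w6.pkl','wb'))
E
```

```text
time_s: 14.0
tcp_pos: [0.5641, -0.1881, 0.3223]
eef_rot: [0.831, -0.557, -0.001, -0.001]
force: [-0.2, 0.1, -3.9]
grip_width: 0.0136
t 14.0 tcp [ 0.5641 -0.1881  0.3223] yaw -67.67 tilt 0.13 F [-0.2   0.13 -3.86] w 0.0136 j [ 0.43  0.46 -0.23  1.42  0.1   1.28 -0.99]
shift frac [0.4519 0.2717 0.1604] turn frac 0.651 rows 2.274152207438814
```

View pics/w6.png

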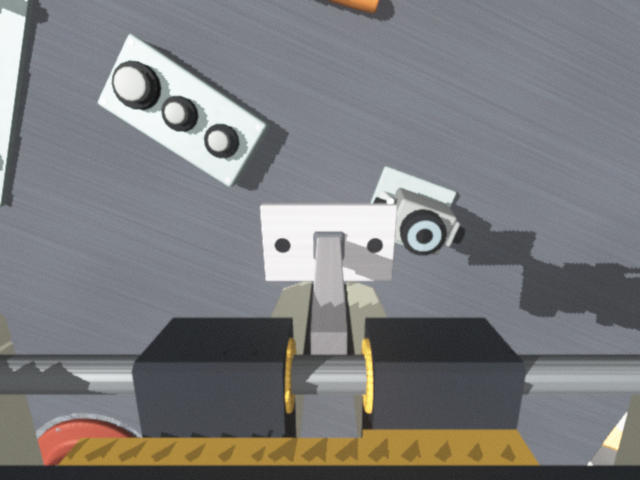

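```bash
python3 -m handwheel '[[[0.12,0.07,0],0.15],[[0.25,0.15,0.05],0.35],[[0.38,0.22,0.1],0.55],[[0.452,0.272,0.16],0.65],[[0.452,0.272,0.16],0.65],[[0.452,0.272,0.16],0.65],[[0.452,0.272,0.16],0.65]]'; python3 go.py .5482 -.2923 .2631 -87.2; python3 - <<'E'
from h import *
import pickle
m=manip.camera_model('wrist');im=manip.get_image('wrist')[:,:,::-1];cv2.imwrite('pics/w7.png',im);pickle.dump((m,manip.sense()),open('w7.pkl','wb'))
im=manip.get_image('side')[:,:,::-1];cv2.imwrite('pics/d7f.png',im);cv2.imwrite('pics/d7.png',cv2.resize(im[60:210,260:460],None,fx=4,fy=4,interpolation=2))
im=manip.get_image('scene')[:,:,::-1];cv2.imwrite('pics/s7f.png',im);cv2.imwrite('pics/s7.png',cv2.resize(im[130:280,110:310],None,fx=4,fy=4,interpolation=2))
E
```

```text
time_s: 14.75
tcp_pos: [0.548, -0.2929, 0.2912]
eef_rot: [0.724, -0.69, -0.0, -0.001]
force: [0.6, -0.1, -4.0]
grip_width: 0.0137
t 14.75 tcp [ 0.548  -0.2929  0.2912] yaw -87.27 tilt 0.15 F [ 0.57 -0.11 -3.97] w 0.0137 j [ 0.53  0.52 -0.12  1.4   0.06  1.23 -1.12]
shift frac [-0.0026 -0.0008  0.1405] turn frac -0.002 rows 0.562054947130422
```

View pics/d7.png

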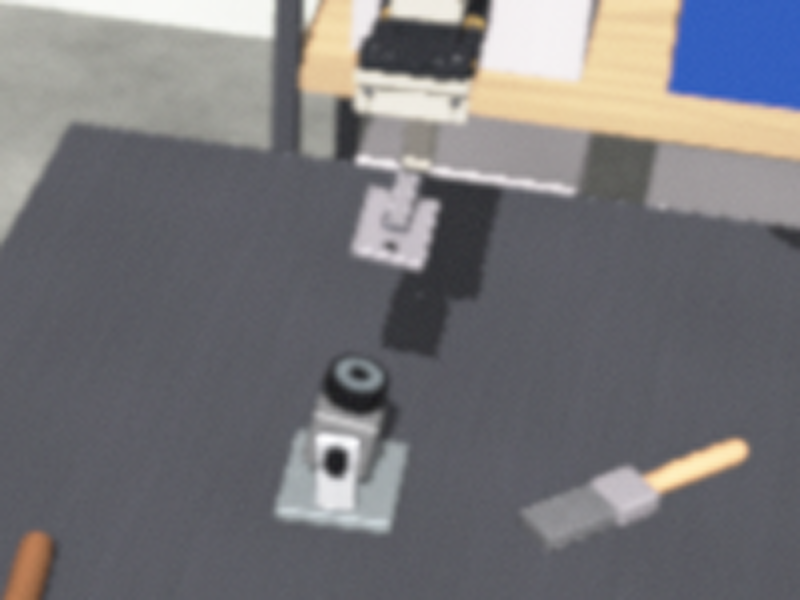

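View pics/s7.png

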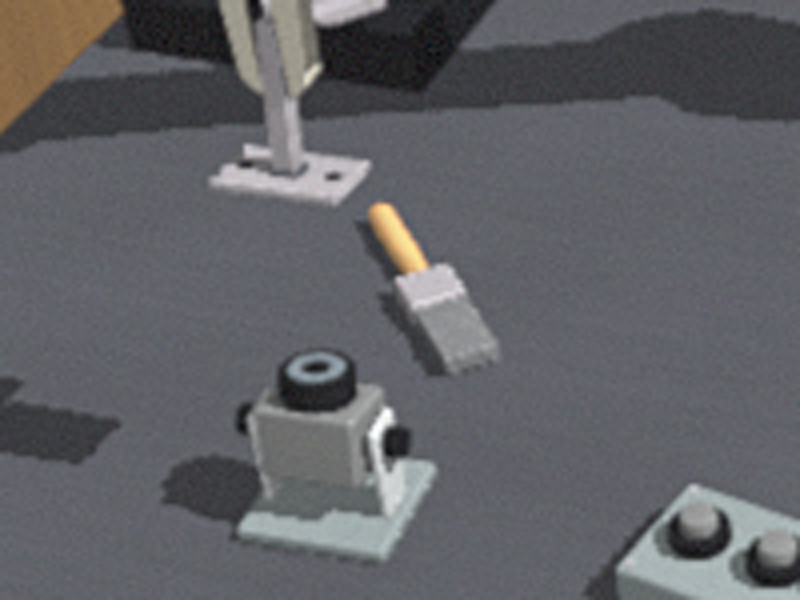

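View pics/w7.png

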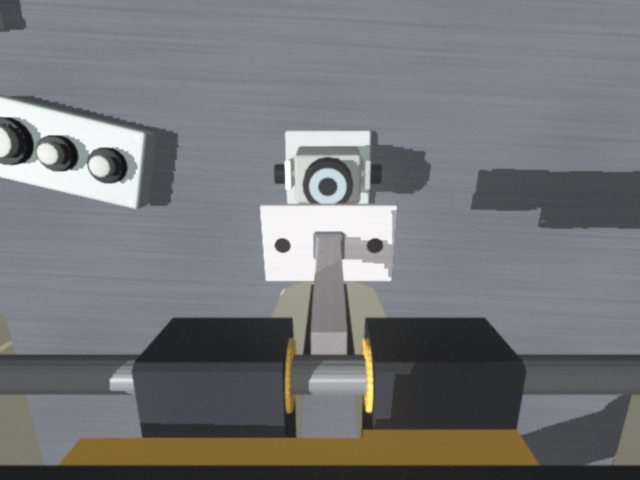

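```bash
python3 - <<'E'
from tilt import *
np.set_printoptions(precision=4,suppress=True)
S=manip.camera_model('scene');D=manip.camera_model('side');W1=pickle.load(open('w1.pkl','rb'));W7,s7=pickle.load(open('w7.pkl','rb'))
A2=lambda x,y:np.array([160+x/4,205+y/4]);B2=lambda x,y:np.array([280+x/4,140+y/4]);C=lambda x,y:np.array([255+x/5.5,60+y/5.5])
L=[(W1,C(365,315)),(W7,(327,186)),(S,A2(117,67)),(D,B2(278,54))]
print('lens',tri(L),tri(L[:2]+L[3:]),[back(m,u,.1094)[:2] for m,u in L])
for m,us in((W1,(C(92,300),C(640,267))),(W7,((280,173),(376,173)))):
  print('hinge mid',np.mean([back(m,u,.065) for u in us],0))
print('hinge +y S,D',back(S,A2(197,140),.065),back(D,B2(257,141),.065))
# post estimate: scene hole px & side px
p,A=postpose(s7,.193)
print('post model',p,A[:,2])
loc=[(-.025,-.04,.006),(-.025,.04,.006),(.025,-.04,.006),(.025,.04,.006),(0,0,.006)]
P=[A@np.array(l)+p for l in loc]
print('scene crop',((proj(S,P)-[110,130])*4).round(0).tolist());print('side crop',((proj(D,P)-[260,60])*4).round(0).tolist())
E
```

```text
lens (array([ 0.5797, -0.2901,  0.1097]), array([0.0022])) (array([ 0.5799, -0.2906,  0.11  ]), array([0.0013])) [array([ 0.5791, -0.2912]), array([ 0.5799, -0.2901]), array([ 0.5794, -0.2887]), array([ 0.5808, -0.2914])]
hinge mid [ 0.5869 -0.2907  0.065 ]
hinge mid [ 0.588  -0.2906  0.065 ]
hinge +y S,D [ 0.5834 -0.2398  0.065 ] [ 0.5841 -0.242   0.065 ]
post model [ 0.5625 -0.2923  0.2364] [-0.1935 -0.0104  0.9811]
scene crop [[332.0, 195.0], [205.0, 178.0], [369.0, 162.0], [244.0, 146.0], [287.0, 170.0]]
side crop [[351.0, 245.0], [369.0, 183.0], [421.0, 266.0], [437.0, 203.0], [395.0, 224.0]]
```

```bash
python3 -m handwheel '[[[-0.005,0,0.04],0],[[-0.005,0,0.09],0],[[-0.005,0,0.14],0],[[-0.005,0,0.14],0],[[-0.005,0,0.14],0],[[-0.005,0,0.14],0],[[-0.005,0,0.14],0],[[-0.005,0,0.14],0]]'; python3 go.py .5482 -.2923 .2631 -87.2; python3 - <<'E'
from tilt import *
np.set_printoptions(precision=4,suppress=True)
s=manip.sense();print('qvel',abs(s['qvel']).max())
p,A=postpose(s,.193);lens=np.array([.5796,-.2905,.1095]);B=Rz(np.radians(2.8))@Ry(-.168)
print('post in lens',B.T@(p-lens),'z ang',np.arccos(A[:,2]@B[:,2]),'y',abs(A[:,1]@B[:,1]))
im=manip.get_image('wrist')[:,:,::-1];cv2.imwrite('pics/w8.png',im)
im=manip.get_image('side')[:,:,::-1];cv2.imwrite('pics/d8.png',im);
im=manip.get_image('scene')[:,:,::-1];cv2.imwrite('pics/s8.png',im)
E
```

```text
time_s: 15.7
tcp_pos: [0.5469, -0.2945, 0.2631]
eef_rot: [0.722, -0.692, 0.0, -0.0]
force: [-0.1, 0.8, -4.5]
grip_width: 0.0139
t 15.7 tcp [ 0.5469 -0.2945  0.2631] yaw -87.52 tilt 0.05 F [-0.13  0.82 -4.51] w 0.0139 j [ 0.53  0.53 -0.12  1.45  0.07  1.16 -1.13]
shift frac [-0.0108 -0.0071 -0.    ] turn frac -0.011 rows 0.05170172167246511
qvel 0.0020893878685869904
post in lens [-0.0016 -0.0025  0.1003] z ang 0.025820863880832264 y 0.9999843442992511
```

View pics/s8.png

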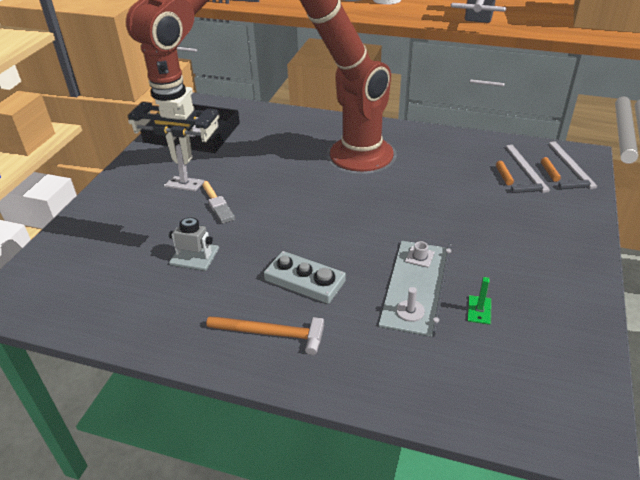

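View pics/w8.png

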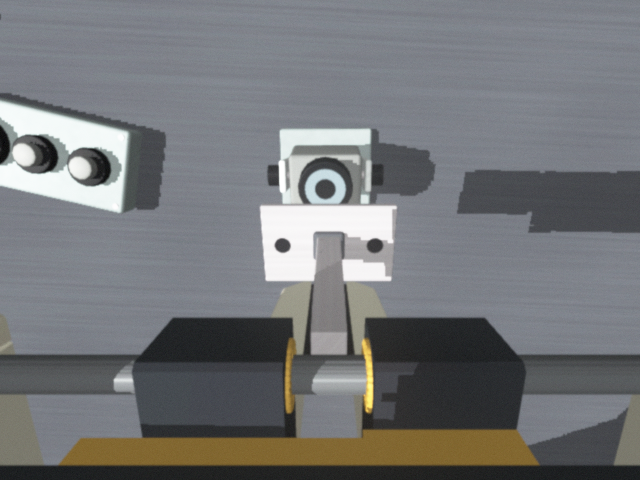

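The scene picture shows the post held above the camera, with the hammer, brush, both other posts and the green look-alike all where they were. The wrist picture shows the foot unchanged in the pads (holes at 283,245 and 375,245), its long edge parallel to the stand. I'll let it settle, then hand in.

```bash
python3 -m handwheel '[[[-0.01,-0.005,0],0],[[-0.01,-0.005,0],0],[[-0.01,-0.005,0],0],[[-0.01,-0.005,0],0],[[-0.01,-0.005,0],0],[[-0.01,-0.005,0],0],[[-0.01,-0.005,0],0]]'; python3 - <<'E'
from tilt import *
np.set_printoptions(precision=4,suppress=True)
s=manip.sense();p,A=postpose(s,.193);B=Rz(np.radians(2.8))@Ry(-.168)
print('post in lens',B.T@(p-np.array([.5796,-.2905,.1095])),'qvel',abs(s['qvel']).max(),s['grip_width'],s['time_s'])
print(manip.sign_off())
E
```

```text
time_s: 16.55
tcp_pos: [0.5476, -0.2924, 0.2627]
eef_rot: [0.722, -0.692, -0.0, -0.0]
force: [-0.4, 1.0, -4.3]
grip_width: 0.0141
post in lens [-0.001  -0.0004  0.0997] qvel 0.0020839147549302135 0.014059416338338957 16.55
the job is handed in; nothing more can be done
None
```

I pressed the power key and then the lamp key, and the post is now held in front of the camera. I handed the job in at 16.6 s, and no verdict came back.

- **Keys:** Both went fully down, with the tool force reaching about 15 N on power and 12 N on lamp. I released power before moving to lamp and did not touch the middle key.
- **Getting the slant:** The moves can only turn the tool about its vertical axis. So I gripped the post's stem and lifted it off the plate. I then dragged the foot lightly against the end face of the key box, gripping at 15 N, so the post pivoted in the pads. After that I clamped at 50 N.
- **Position at the end:** The foot's underside is about 1 mm off the lens axis in x, under 1 mm off in y, and 99.7 mm from the glass.
- **Angles at the end:** The camera tilt came out at about 0.17 rad and the post at about 0.19 rad, a difference of about 0.03 rad. The foot's long side is within about 0.01 rad of the hinge pin.
- **Stillness:** The arm was at rest. The grip reading held at 14 mm, matching the stem.
- **Surroundings:** In the last pictures the other two posts, the hammer, the brush, the camera and the green look-alike were where they had been.

The end figures come from the camera fits and the arm's pose, not from a direct reading of the post. The different views of the lens agreed to about 2 mm and 0.02 rad, and no check failed.

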